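# Shut and bar the croissant drawer

### The job

With the fingertips, push the drawer that holds the two croissants fully home without slamming it, then push its swing bar round until it lies flat across the drawer front. Leave the empty drawer and its bar just as they are, lift nothing, and do not disturb the things on the bench.

Things in the scene. Friction and masses are not known exactly. Their poses are not given: they have to be found in the camera images.
- full: the drawer unit that holds the two croissants: a low fixed stainless box 220 deep, 150 wide, 100 high (all sizes in mm) with one drawer in its front and a swing bar beside it. Left and right places of the two units vary. Origin: middle of the lower front edge of the shell, on the bench; its x points into the unit (the way the drawer shuts), y to the left as one faces the front, z up.
- full_drawer (a joint): drawer of full: metres that it stands open, 0 fully home, up to 0.14; it runs straight along the unit's x, with about 1.5 N of friction and no spring or catch.
- full_face (a point): middle of the top edge of the outer face of full's drawer front; it moves with the drawer. The front is a plain upright aluminium plate 138 wide, 12 thick, reaching from 12 to 90 above the bench, without a handle; behind it the tray walls are 54 high above the bench. Fully home, the plate lies against the shell (this point then at x = -12 in the unit's frame).
- full_bar (a joint): swing bar of full: angle in rad about its upright pivot; 0 = across the drawer front, parallel to it (bar points to the unit's -y; end stop), pi/2 = swung out, pointing straight away from the unit (-x of the unit), up to 2.1. Stiff hinge (about 0.08 N m of friction): it stays where it is left. The bar passes in front of a drawer that is home, 7 clear of it.
- full_pivot (a point): pivot axis of full's bar, at the bar's mid-height, 70 above the bench; at (-24, 85) in the unit's x, y. A small bracket under it reaches from 52 to 58 above the bench, 20 wide; its pin ends 85 above the bench.
- full_bar_tip (a point): free end of full's bar, at its mid-height. The bar is flat steel running straight from the pivot, 120 long, 10 thick, 16 high (62 to 78 above the bench), with free space below it.
- spare: the other, identical drawer unit, whose drawer is empty: a low fixed stainless box 220 deep, 150 wide, 100 high (all sizes in mm) with one drawer in its front and a swing bar beside it. Left and right places of the two units vary. Origin: middle of the lower front edge of the shell, on the bench; its x points into the unit (the way the drawer shuts), y to the left as one faces the front, z up.
- spare_drawer (a joint): drawer of spare: metres that it stands open, 0 fully home, up to 0.14; it runs straight along the unit's x, with about 1.5 N of friction and no spring or catch.
- spare_face (a point): middle of the top edge of the outer face of spare's drawer front; it moves with the drawer. The front is a plain upright aluminium plate 138 wide, 12 thick, reaching from 12 to 90 above the bench, without a handle; behind it the tray walls are 54 high above the bench. Fully home, the plate lies against the shell (this point then at x = -12 in the unit's frame).
- spare_bar (a joint): swing bar of spare: angle in rad about its upright pivot; 0 = across the drawer front, parallel to it (bar points to the unit's -y; end stop), pi/2 = swung out, pointing straight away from the unit (-x of the unit), up to 2.1. Stiff hinge (about 0.08 N m of friction): it stays where it is left. The bar passes in front of a drawer that is home, 7 clear of it.
- spare_pivot (a point): pivot axis of spare's bar, at the bar's mid-height, 70 above the bench; at (-24, 85) in the unit's x, y. A small bracket under it reaches from 52 to 58 above the bench, 20 wide; its pin ends 85 above the bench.
- spare_bar_tip (a point): free end of spare's bar, at its mid-height. The bar is flat steel running straight from the pivot, 120 long, 10 thick, 16 high (62 to 78 above the bench), with free space below it.
- croissant0: a croissant lying loose in the drawer of unit full, 95 long (its y), about 45 wide, 42 high; origin in the middle of its underside, on the drawer's floor 16 above the bench.
- croissant1: a croissant lying loose in the drawer of unit full, 95 long (its y), about 45 wide, 42 high; origin in the middle of its underside, on the drawer's floor 16 above the bench.
- bench_croissant: a croissant lying loose on the bench to the robot's right, 95 long (its y), 42 high; bystander. Origin: middle of its underside.
- scraper: bench scraper lying flat, steel blade 75 by 130 with a wooden grip 24 wide, 20 high; bystander. Origin: under the grip's middle, the blade to its +x.
- bowl: white ceramic bowl, 110 across, 50 high; bystander. Origin: middle of its underside.
There are look-alikes about, which are no part of the job. What is shaped like the croissant0 but blue, turquoise or white is not meant.

How it is judged:
By the outcome, as a careful person would: the job done as asked, in the order asked, and still so for the second after the job is handed in, with the robot touching nothing.
It also fails if it takes over 54 s, if anything falls off the work surface, if the arm or the gripper's body presses on something with over 40 N, if the wrist force passes 120 N, or if a joint passes its speed limit or range.

### The arm

A 7-joint arm with a two-finger parallel gripper is mounted at the origin on the work surface. World frame = base frame: x ahead of the robot, y to its left, z up, the work surface at z = 0. Lengths are in m, angles in degrees, forces in N, time in s.
With the tool pointing down it reaches from about 0.4 to 0.9 m from the base axis. Payload 5.5 kg.
Tool frame: the origin (TCP) lies on the centre line of the jaws, within the pads' length; the fingertips stand 11 mm ahead of it and the grasp point (between the pads) lies 8 mm behind it; x points along the fingers, y is the direction in which the jaws open and shut, and the axes are right-handed (so a half turn about x gives the same grasp; the last joint's range is limited). The gripper opens to 92 mm and grips with 3 to 60 N. Pads are 19 mm wide; open, the fingers measure 130 mm over their backs; the gripper's body (75 mm by 190 mm) begins 47 mm behind the grasp point.
Start: joints at [-61.639, 28.699, -24.465, 88.831, 12.651, 65.22, -12.049], TCP at [0.149, 0.633, 0.238] pointing down, gripper open.
Joint ranges: [-164.97, 164.97], [-17.58, 116.51], [-87.97, 89.64], [11.32, 138.91], [-80.73, 260.73], [10.89, 115.49], [-147.41, 147.41]. Speed limits (degrees/s): [147.25, 147.25, 180, 180, 180, 180, 180].

### API

Orientations are given as [roll, pitch, yaw] about the fixed x, y, z axes, in that order (R = Rz(yaw) Ry(pitch) Rx(roll)).
In Python, from plant import read_state, snapshot, close_job gives the robot as it stands.
- The arm moves only by the tool carry_out, never from a script. Its argument "plan" is a list of rows, each an object of numbers: "dx", "dy", "dz": the shift along the tool's x, y, z each as a share of 10 cm, from -1 to 1; "ax", "ay", "az": the turn, a rotation vector about the tool's x, y, z each as a share of 45 degrees, from -1 to 1; "claw": the opening in per cent of the stroke, from 0 (shut) to 100 (fully open). In form: [{"dx": .., "dy": .., "dz": .., "ax": .., "ay": .., "az": .., "claw": ..}, ...]. A call has 1 to 5 rows; each row is the pose to reach, as a shift and turn from the pose measured when the call began, along the tool's axes at that moment; what a row does not reach only later rows make up. A row lasts 1/8 s, in which the tool goes at most 62.5 mm and 10.7 degrees, less where a joint would pass 70% of its speed; a pose out of reach is approached as far as the arm can. A call with a number of a shift or a turn outside -1 to 1 is refused whole. A call with a gripper value outside its range is refused whole. The fingers move at their own pace and stop on an object; "grip_force" is the grip in N (left out, the last holds). Time passes only in rows, so rows that repeat a pose let the fingers close. It gives the time, the measured TCP pose, the force and the opening at its end, in the units of the state.
- read_state(): the state, without advancing time (a new reading comes with each control period).
- snapshot(name): name is "scene" or "top" or "wrist"; returns a dict with "image" (420x560x3 uint8, red, green, blue), "fovy" (degrees; the focal length in pixels is half the picture's height over the tangent of half this angle, whatever the lens; pixels are square), "cx", "cy" (the principal point, pixels), "rvec" (rotation vector, rad) and "tvec" (3), from world to camera coordinates, as OpenCV has them. Camera axes: x right, y down, z forward; pixel columns grow to the right and rows downward; lengths in m; the calibration is good to about 2 mm. A picture is of the moment at which its call begins. There is no depth.
- close_job(): hands the job in, once; it reports no verdict.
The state is a dict: "time": time; "joint_pos": joint angles; "dq": joint speeds; "tau": joint torques, N m; "position": TCP position; "tool_rot": TCP orientation; "ft_force": force on the tool from outside, world axes, zero at the start; "ft_torque": the same for the moment, N m; "opening": opening from 0.0 (shut) to 1.0 (fully open).
Only numpy, scipy, OpenCV 4.12 (cv2) and the standard library are available. Lean on these libraries where they do the work, as an engineer would, in place of code of your own. Each camera call takes 0.05 s, during which the arm holds its last target. There are 200 camera calls.

## Working session

There is one attempt and no reset: what is moved stays moved. The work goes in short steps, Python scripts to look and compute and a tool call to move; the robot and the scene stay as the last step left them, time stands still between calls to the robot, and variables do not carry over. Pictures are saved under pics/ and viewed, about 8 in all and at most 12, crops included, and the job is handed in when it is done.

Besides the shell and the picture viewer there is one more tool, called after "Request:" in YAML: its name, and indented under it one key for each argument. carry_out: Moves the arm, as the interface text tells. Its arguments: {"type":"object","properties":{"plan":{"type":"array"},"grip_force":{"type":"number"}},"required":["plan"]}

```bash
mkdir -p pics
cat > h.py <<'E'
import numpy as np, cv2, json
from plant import read_state, snapshot, close_job
def snap(n,fn):
    s=snapshot(n); cv2.imwrite('pics/'+fn,s['image'][:,:,::-1]); 
    np.savez('pics/'+fn+'.npz',**{k:np.array(v) for k,v in s.items()}); return s
def ray(s,u,v,z):
    f=210/np.tan(np.radians(float(s['fovy']))/2); R=cv2.Rodrigues(np.array(s['rvec'],float))[0]; t=np.array(s['tvec'],float).ravel()
    c=-R.T@t; d=R.T@np.array([(u-float(s['cx']))/f,(v-float(s['cy']))/f,1]); return c+d*(z-c[2])/d[2]
def proj(s,P):
    f=210/np.tan(np.radians(float(s['fovy']))/2); R=cv2.Rodrigues(np.array(s['rvec'],float))[0]; t=np.array(s['tvec'],float).ravel()
    q=R@np.array(P,float)+t; return np.array([f*q[0]/q[2]+float(s['cx']),f*q[1]/q[2]+float(s['cy'])])
E
python3 - <<'E'
from h import *
a=snap('top','top0.png'); b=snap('scene','scene0.png')
for s in(a,b): print({k:v for k,v in s.items() if k!='image'})
print(read_state())
E
```

```text
{'fovy': 51.59189213602813, 'cx': 279.50537850060533, 'cy': 209.86227677164035, 'rvec': array([ 2.16358339, -2.04938315,  0.20773511]), 'tvec': array([-0.01765126,  0.4881281 ,  1.06793297])}
{'fovy': 55.36041448697794, 'cx': 281.00808360845326, 'cy': 212.48965669041738, 'rvec': array([ 1.80241888,  1.62937025, -0.72997506]), 'tvec': array([-0.04862364, -0.24166963,  1.4625352 ])}
{'time': 0.1, 'joint_pos': array([-61.63950738,  28.75155496, -24.45481229,  88.8846656 ,
        12.65058378,  65.21780314, -12.04892157]), 'dq': array([ 0.01845355, -0.1159238 , -0.04708979, -0.11143495,  0.04391381,
       -0.04675386, -0.00702824]), 'tau': array([-1.17525921e-02, -5.67869961e+01, -5.83860621e+00, -2.79912812e+01,
       -6.89664320e-02,  2.40672502e-02,  2.32272288e-05]), 'position': array([0.14920364, 0.63202794, 0.23675465]), 'tool_rot': array([ -93.06013484,   89.89917602, -106.3370627 ]), 'ft_force': array([ 0.08119591, -0.14068943,  0.02493531]), 'ft_torque': array([ 0.01035923, -0.0102296 ,  0.04429415]), 'opening': 1.00146097239203}
```

View pics/top0.png

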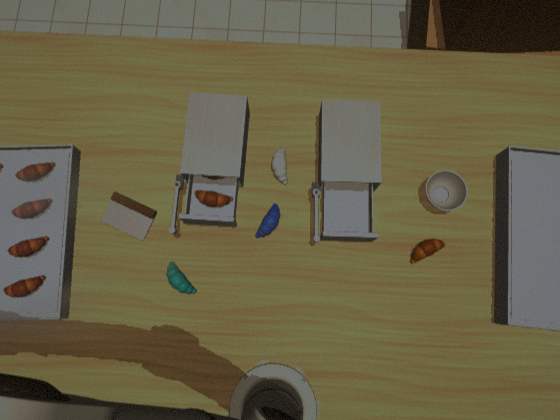

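View pics/scene0.png

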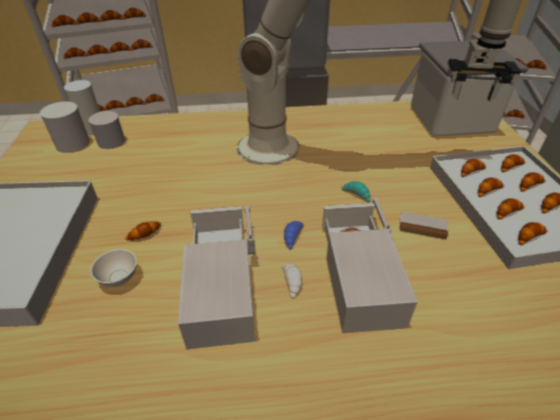

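Top view: left unit (about 215,150) has a brown croissant at (212,198) and another peeking at (213,176). The right unit (350,150) has an empty tray. The turquoise, blue, white and bench croissants are bystanders. So full should be the left unit; I'll confirm that in a crop.

Run:
```python
from h import *
a=cv2.imread('pics/top0.png')[85:245,150:310]
cv2.imwrite('pics/c1.png',cv2.convertScaleAbs(cv2.resize(a[:, :130],None,fx=5,fy=5,interpolation=cv2.INTER_CUBIC)[:, :][200:800],alpha=1.5))
```

```text
(no output)
```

View pics/c1.png

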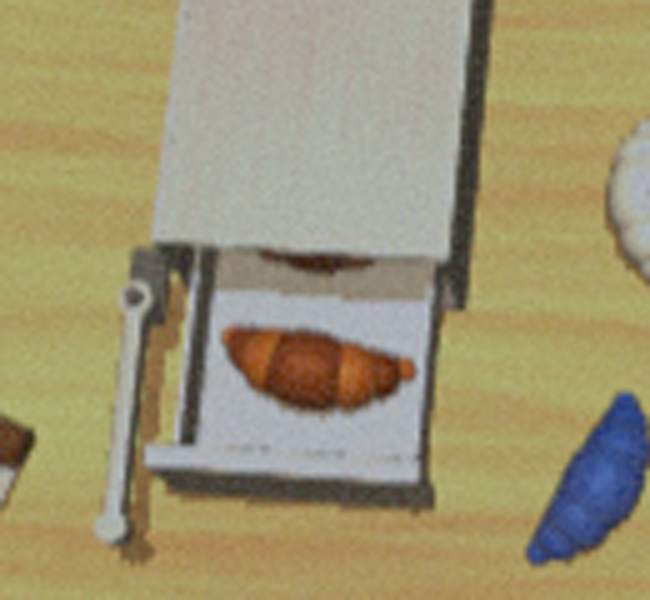

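Run:
```python
from h import *
s=np.load('pics/top0.png.npz')
g=lambda x,y,z: ray(s,150+x/5-.4,125+y/5-.4,z)
L,R=g(153,243,.1),g(448,258,.1); F1,F2=g(147,469,.09),g(420,482,.09); B1,B2=g(145,447,.09),g(419,460,.09);P=g(135,297,.085);T=g(112,527,.078)
for n,p in dict(L=L,R=R,F1=F1,F2=F2,B1=B1,P=P,T=T).items(): print(n,p.round(4))
print(np.linalg.norm(L-R),np.linalg.norm(F1-F2),np.linalg.norm(P[:2]-T[:2]))
yaw=np.degrees(np.arctan2(-(L-R)[0],(L-R)[1]));yawF=np.degrees(np.arctan2(-(F1-F2)[0],(F1-F2)[1])); print(yaw,yawF)
r=np.radians((yaw+yawF)/2);M=np.array([[np.cos(r),-np.sin(r)],[np.sin(r),np.cos(r)]]);O=(L+R)[:2]/2
for n,p in dict(F1=F1,F2=F2,P=P,T=T,F=(F1+F2)/2).items(): print(n,(M.T@(p[:2]-O)).round(4))
print('O',O,'shell rear L', )
st=read_state(); from scipy.spatial.transform import Rotation as Q
print(Q.from_euler('xyz',st['tool_rot'],degrees=True).as_matrix().round(3))
```

```text
L [0.5585 0.2617 0.1   ]
R [0.5585 0.1134 0.1   ]
F1 [0.4452 0.2554 0.09  ]
F2 [0.446  0.1199 0.09  ]
B1 [0.4562 0.2576 0.09  ]
P [0.534  0.2718 0.085 ]
T [0.4171 0.2729 0.078 ]
0.14834563037935286 0.13554822282751852 0.11684592386879745
0.029471810127386523 0.31488756992250777
F1 [-0.1131  0.0682]
F2 [-0.1127 -0.0673]
P [-0.0243  0.0843]
T [-0.1411  0.0857]
F [-0.1129  0.0004]
O [0.55850685 0.18754289] shell rear L
[[-0.     0.23   0.973]
 [-0.002  0.973 -0.23 ]
 [-1.    -0.002 -0.   ]]
```

Full is the left unit: croissants are visible in its drawer and the other tray is empty. The measurements agree with the given sizes. Origin is about (0.5585, 0.1875), yaw about 0, the drawer about 101 mm open and the bar near pi/2. Now I'll move with the claw shut to a point in front of the plate.

Request:
carry_out:
  plan:
    - {"dx":0,"dy":-0.4,"dz":0.4,"ax":0,"ay":0,"az":0,"claw":0}
    - {"dx":0,"dy":-0.8,"dz":0.8,"ax":0,"ay":0,"az":0,"claw":0}
    - {"dx":0,"dy":-0.93,"dz":0.9,"ax":0,"ay":0,"az":0,"claw":0}
  grip_force: 20

```text
time: 0.48
position: [0.2186, 0.5172, 0.2362]
tool_rot: [-68.0, 89.7, -81.6]
ft_force: [0.6, 0.5, 0.0]
opening: 0.721
```

Request:
carry_out:
  plan:
    - {"dx":0,"dy":-0.4,"dz":0.4,"ax":0,"ay":0,"az":0,"claw":0}
    - {"dx":0,"dy":-0.8,"dz":0.8,"ax":0,"ay":0,"az":0,"claw":0}
    - {"dx":0,"dy":-0.95,"dz":0.95,"ax":0,"ay":0,"az":0,"claw":0}

```text
time: 0.85
position: [0.2903, 0.3997, 0.2366]
tool_rot: [-66.1, 89.6, -79.9]
ft_force: [-0.7, 0.4, 0.1]
opening: 0.396
```

Request:
carry_out:
  plan:
    - {"dx":0,"dy":-0.4,"dz":0.4,"ax":0,"ay":0,"az":0,"claw":0}
    - {"dx":0,"dy":-0.8,"dz":0.8,"ax":0,"ay":0,"az":0,"claw":0}
    - {"dx":0,"dy":-0.95,"dz":0.95,"ax":0,"ay":0,"az":0,"claw":0}

```text
time: 1.23
position: [0.3614, 0.2822, 0.2373]
tool_rot: [-64.9, 89.6, -78.9]
ft_force: [0.4, 1.0, -0.1]
opening: 0.066
```

Request:
carry_out:
  plan:
    - {"dx":0,"dy":-0.4,"dz":0.35,"ax":-0.15,"ay":0,"az":0,"claw":0}
    - {"dx":0,"dy":-0.81,"dz":0.7,"ax":-0.3,"ay":0,"az":0,"claw":0}
    - {"dx":0.4,"dy":-0.81,"dz":0.7,"ax":-0.3,"ay":0,"az":0,"claw":0}
    - {"dx":0.8,"dy":-0.81,"dz":0.7,"ax":-0.3,"ay":0,"az":0,"claw":0}
    - {"dx":0.8,"dy":-0.81,"dz":0.7,"ax":-0.3,"ay":0,"az":0,"claw":0}

```text
time: 1.85
position: [0.4074, 0.1855, 0.1557]
tool_rot: [-116.4, 89.4, -116.9]
ft_force: [-0.8, 0.5, 0.4]
opening: 0.005
```

```bash
cat > st.py <<'E'
from h import *
from scipy.spatial.transform import Rotation as Q
st=read_state(); print(st['time'],st['position'].round(4),st['ft_force'].round(2),st['opening'].round(3))
print(Q.from_euler('xyz',st['tool_rot'],degrees=True).as_matrix().round(3))
E
python3 st.py
python3 - <<'E'
from h import *
s=snap('scene','s1.png')
w=snap('wrist','w1.png')
E
```

```text
Traceback (most recent call last):
  File "st.py", line 3, in <module>
    st=read_state(); print(st['time'],st['position'].round(4),st['ft_force'].round(2),st['opening'].round(3))
                                                                                      ^^^^^^^^^^^^^^^^^^^
AttributeError: 'float' object has no attribute 'round'
```

View pics/w1.png

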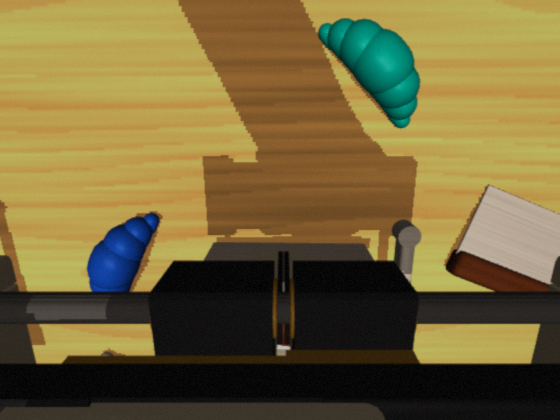

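Wrist view: shut fingers centred in front of the plate, with the bar tip at (405,235) to the side. Nothing lies below the fingers.

Request:
carry_out:
  plan:
    - {"dx":0.4,"dy":0,"dz":0,"ax":0,"ay":0,"az":0,"claw":0}
    - {"dx":0.8,"dy":0,"dz":0,"ax":0,"ay":0,"az":0,"claw":0}
    - {"dx":0.97,"dy":0,"dz":0,"ax":0,"ay":0,"az":0,"claw":0}
    - {"dx":0.97,"dy":0,"dz":0.1,"ax":0,"ay":0,"az":0,"claw":0}

```text
time: 2.45
position: [0.4201, 0.1869, 0.0621]
tool_rot: [-84.4, 89.6, -84.7]
ft_force: [0.6, 0.6, 0.5]
opening: 0.004
```

Request:
carry_out:
  plan:
    - {"dx":0,"dy":0,"dz":0.04,"ax":0,"ay":0,"az":0,"claw":0}
    - {"dx":0,"dy":0,"dz":0.08,"ax":0,"ay":0,"az":0,"claw":0}
    - {"dx":0,"dy":0,"dz":0.12,"ax":0,"ay":0,"az":0,"claw":0}
    - {"dx":0,"dy":0,"dz":0.16,"ax":0,"ay":0,"az":0,"claw":0}
    - {"dx":0,"dy":0,"dz":0.2,"ax":0,"ay":0,"az":0,"claw":0}

```text
time: 3.08
position: [0.4399, 0.1867, 0.0621]
tool_rot: [-91.1, 89.6, -91.5]
ft_force: [-1.2, 0.0, 1.1]
opening: 0.007
```

Request:
carry_out:
  plan:
    - {"dx":0,"dy":0,"dz":0.05,"ax":0,"ay":0,"az":0,"claw":0}
    - {"dx":0,"dy":0,"dz":0.1,"ax":0,"ay":0,"az":0,"claw":0}
    - {"dx":0,"dy":0,"dz":0.15,"ax":0,"ay":0,"az":0,"claw":0}
    - {"dx":0,"dy":0,"dz":0.2,"ax":0,"ay":0,"az":0,"claw":0}
    - {"dx":0,"dy":0,"dz":0.25,"ax":0,"ay":0,"az":0,"claw":0}

```text
time: 3.7
position: [0.4652, 0.1863, 0.062]
tool_rot: [-92.5, 89.6, -92.9]
ft_force: [-1.8, -0.7, 0.1]
opening: 0.007
```

Request:
carry_out:
  plan:
    - {"dx":0,"dy":0,"dz":0.05,"ax":0,"ay":0,"az":0,"claw":0}
    - {"dx":0,"dy":0,"dz":0.1,"ax":0,"ay":0,"az":0,"claw":0}
    - {"dx":0,"dy":0,"dz":0.15,"ax":0,"ay":0,"az":0,"claw":0}
    - {"dx":0,"dy":0,"dz":0.2,"ax":0,"ay":0,"az":0,"claw":0}
    - {"dx":0,"dy":0,"dz":0.25,"ax":0,"ay":0,"az":0,"claw":0}

```text
time: 4.32
position: [0.4904, 0.186, 0.0619]
tool_rot: [-94.2, 89.6, -94.6]
ft_force: [-1.4, -0.7, 0.9]
opening: 0.008
```

```bash
sed -i "s/,st\['opening'\].round(3)//" st.py; python3 st.py
```

```text
4.325 [0.4904 0.186  0.0619] [-1.38 -0.74  0.92]
[[-0.001  0.006  1.   ]
 [-0.007  1.    -0.006]
 [-1.    -0.007 -0.001]]
```

Pushing at about 1.5 N. I'll slow down towards the end, where the TCP should be at about 0.537.

Request:
carry_out:
  plan:
    - {"dx":0,"dy":0,"dz":0.05,"ax":0,"ay":0,"az":0,"claw":0}
    - {"dx":0,"dy":0.01,"dz":0.1,"ax":0,"ay":0,"az":0,"claw":0}
    - {"dx":0,"dy":0.01,"dz":0.15,"ax":0,"ay":0,"az":0,"claw":0}
    - {"dx":0,"dy":0.01,"dz":0.2,"ax":0,"ay":0,"az":0,"claw":0}
    - {"dx":0,"dy":0.01,"dz":0.24,"ax":0,"ay":0,"az":0,"claw":0}

```text
time: 4.95
position: [0.5147, 0.1869, 0.0618]
tool_rot: [-94.7, 89.6, -95.1]
ft_force: [-0.3, -1.0, -0.3]
opening: 0.008
```

Request:
carry_out:
  plan:
    - {"dx":0,"dy":0,"dz":0.03,"ax":0,"ay":0,"az":0,"claw":0}
    - {"dx":0,"dy":0,"dz":0.06,"ax":0,"ay":0,"az":0,"claw":0}
    - {"dx":0,"dy":0,"dz":0.08,"ax":0,"ay":0,"az":0,"claw":0}
    - {"dx":0,"dy":0,"dz":0.1,"ax":0,"ay":0,"az":0,"claw":0}
    - {"dx":0,"dy":0,"dz":0.12,"ax":0,"ay":0,"az":0,"claw":0}

```text
time: 5.58
position: [0.5268, 0.1868, 0.0618]
tool_rot: [-94.7, 89.6, -95.1]
ft_force: [-1.5, -1.5, 0.3]
opening: 0.004
```

Request:
carry_out:
  plan:
    - {"dx":0,"dy":0,"dz":0.015,"ax":0,"ay":0,"az":0,"claw":0}
    - {"dx":0,"dy":0,"dz":0.03,"ax":0,"ay":0,"az":0,"claw":0}
    - {"dx":0,"dy":0,"dz":0.045,"ax":0,"ay":0,"az":0,"claw":0}
    - {"dx":0,"dy":0,"dz":0.06,"ax":0,"ay":0,"az":0,"claw":0}

```text
time: 6.08
position: [0.5329, 0.1867, 0.0618]
tool_rot: [-95.1, 89.6, -95.4]
ft_force: [-1.1, -1.1, 0.3]
opening: 0.005
```

Request:
carry_out:
  plan:
    - {"dx":0,"dy":0,"dz":0.015,"ax":0,"ay":0,"az":0,"claw":0}
    - {"dx":0,"dy":0,"dz":0.03,"ax":0,"ay":0,"az":0,"claw":0}
    - {"dx":0,"dy":0,"dz":0.04,"ax":0,"ay":0,"az":0,"claw":0}

```text
time: 6.45
position: [0.5349, 0.1867, 0.0616]
tool_rot: [-118.0, 89.5, -118.3]
ft_force: [-7.6, -1.2, 5.4]
opening: 0.009
```

Request:
carry_out:
  plan:
    - {"dx":0,"dy":0,"dz":0.01,"ax":0,"ay":0,"az":0,"claw":0}
    - {"dx":0,"dy":0,"dz":0.02,"ax":0,"ay":0,"az":0,"claw":0}

```text
time: 6.7
position: [0.5348, 0.1868, 0.0614]
tool_rot: [-132.4, 89.3, -132.7]
ft_force: [-9.2, -0.5, 6.0]
opening: 0.004
```

Force rose to 9 N with no further motion, so the drawer is at its stop, within 2 mm of prediction. I'll back off and check.

Request:
carry_out:
  plan:
    - {"dx":0,"dy":0,"dz":-0.2,"ax":0,"ay":0,"az":0,"claw":0}
    - {"dx":0,"dy":0,"dz":-0.6,"ax":0,"ay":0,"az":0,"claw":0}
    - {"dx":0,"dy":0,"dz":-1,"ax":0,"ay":0,"az":0,"claw":0}
    - {"dx":-0.5,"dy":0,"dz":-1,"ax":0,"ay":0,"az":0,"claw":0}
    - {"dx":-0.9,"dy":0,"dz":-1,"ax":0,"ay":0,"az":0,"claw":0}

```text
time: 7.32
position: [0.4363, 0.1891, 0.1539]
tool_rot: [-127.4, 89.4, -127.7]
ft_force: [-0.3, 0.3, 0.2]
opening: 0.006
```

```bash
python3 st.py
python3 - <<'E'
from h import *
s=snap('top','t2.png')
a=cv2.imread('pics/t2.png')[85:245,150:280]
cv2.imwrite('pics/c2.png',cv2.convertScaleAbs(cv2.resize(a,None,fx=5,fy=5,interpolation=cv2.INTER_CUBIC)[200:800],alpha=1.5))
# predictions in crop px
for n,P in dict(homeL=[.5465,.2565,.09],homeR=[.5465,.1185,.09],piv=[.5345,.2725,.085]).items():
    u,v=proj(s,P); print(n,(u-150+.4)*5,(v-125+.4)*5)
E
```

```text
7.325 [0.4363 0.1891 0.1539] [-0.3   0.32  0.23]
[[-0.006  0.004  1.   ]
 [-0.008  1.    -0.004]
 [-1.    -0.008 -0.006]]
homeL 165.4040943695888 272.0088749511019
homeR 437.9876965046627 286.06386388430576
piv 133.7655812691072 295.94035021244946
```

View pics/c2.png

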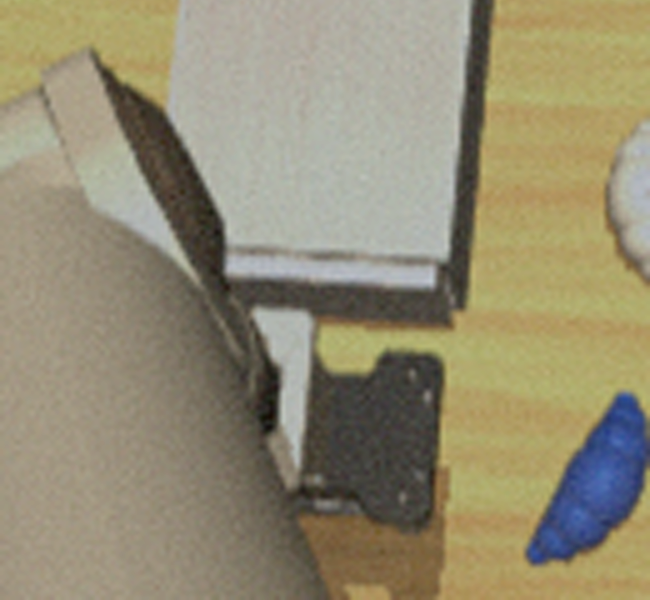

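The drawer is home: its edge at crop (437,286) matches the predicted home edge (438,286). Next I go round to the bar's outer side.

Request:
carry_out:
  plan:
    - {"dx":0,"dy":0.4,"dz":0,"ax":0,"ay":0,"az":0,"claw":0}
    - {"dx":0,"dy":0.8,"dz":0,"ax":0,"ay":0,"az":0,"claw":0}
    - {"dx":0,"dy":1,"dz":0,"ax":0,"ay":0,"az":0,"claw":0}

```text
time: 7.75
position: [0.4405, 0.2935, 0.1589]
tool_rot: [-32.7, 89.8, -32.8]
ft_force: [0.2, -0.5, -0.5]
opening: 0.004
```

Request:
carry_out:
  plan:
    - {"dx":0,"dy":0.4,"dz":0,"ax":0,"ay":0,"az":0,"claw":0}
    - {"dx":0,"dy":0.42,"dz":0,"ax":0,"ay":0,"az":0,"claw":0}
    - {"dx":0.45,"dy":0.42,"dz":0,"ax":0,"ay":0,"az":0,"claw":0}
    - {"dx":0.8,"dy":0.42,"dz":0,"ax":0,"ay":0,"az":0,"claw":0}
    - {"dx":0.92,"dy":0.42,"dz":0,"ax":0,"ay":0,"az":0,"claw":0}

```text
time: 8.38
position: [0.44, 0.3328, 0.0646]
tool_rot: [-85.5, 89.7, -85.7]
ft_force: [0.1, -0.2, -0.4]
opening: 0.011
```

```bash
python3 st.py
```

```text
8.375 [0.44   0.3328 0.0646] [ 0.07 -0.18 -0.39]
[[ 0.     0.003  1.   ]
 [-0.006  1.    -0.003]
 [-1.    -0.006  0.   ]]
```

Request:
carry_out:
  plan:
    - {"dx":0.02,"dy":-0.2,"dz":-0.03,"ax":0,"ay":0,"az":0,"claw":0}
    - {"dx":0.02,"dy":-0.33,"dz":-0.05,"ax":0,"ay":0,"az":0,"claw":0}
    - {"dx":0.02,"dy":-0.42,"dz":-0.06,"ax":0,"ay":0,"az":0,"claw":0}
    - {"dx":0.02,"dy":-0.51,"dz":-0.05,"ax":0,"ay":0,"az":0,"claw":0}
    - {"dx":0.02,"dy":-0.6,"dz":-0.04,"ax":0,"ay":0,"az":0,"claw":0}

```text
time: 9.0
position: [0.4364, 0.273, 0.0635]
tool_rot: [-70.3, 89.7, -70.4]
ft_force: [1.2, 0.5, 0.7]
opening: 0.005
```

```bash
python3 st.py; python3 -c "
from h import *
snap('scene','s3.png'); a=cv2.imread('pics/s3.png')[150:350,280:480]; cv2.imwrite('pics/c3.png',cv2.resize(a,None,fx=3,fy=3,interpolation=cv2.INTER_CUBIC))"
```

```text
9.0 [0.4364 0.273  0.0635] [1.15 0.53 0.69]
[[ 0.002  0.003  1.   ]
 [-0.005  1.    -0.003]
 [-1.    -0.005  0.002]]
```

View pics/c3.png

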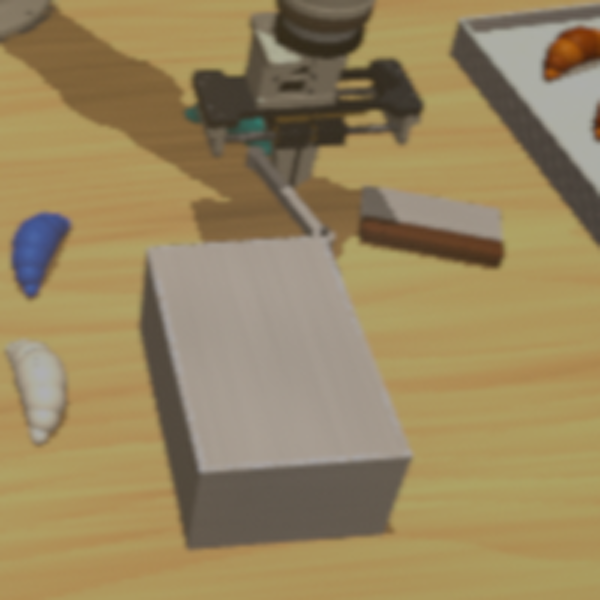

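The scene crop shows the fingers against the bar's outer side (bar from (255,155) to (325,235)) and the bar already turning, with the scraper untouched. I'll continue the arc.

Request:
carry_out:
  plan:
    - {"dx":0,"dy":-0.11,"dz":0.03,"ax":0,"ay":0,"az":0,"claw":0}
    - {"dx":0,"dy":-0.22,"dz":0.07,"ax":0,"ay":0,"az":0,"claw":0}
    - {"dx":0,"dy":-0.32,"dz":0.14,"ax":0,"ay":0,"az":0,"claw":0}
    - {"dx":0,"dy":-0.42,"dz":0.21,"ax":0,"ay":0,"az":0,"claw":0}
    - {"dx":0,"dy":-0.5,"dz":0.29,"ax":0,"ay":0,"az":0,"claw":0}

```text
time: 9.68
position: [0.466, 0.2204, 0.0636]
tool_rot: [-77.2, 89.6, -77.5]
ft_force: [-0.4, 1.6, 0.4]
opening: 0.005
```

Request:
carry_out:
  plan:
    - {"dx":0,"dy":-0.07,"dz":0.09,"ax":0,"ay":0,"az":0,"claw":0}
    - {"dx":0,"dy":-0.13,"dz":0.19,"ax":0,"ay":0,"az":0,"claw":0}
    - {"dx":0,"dy":-0.17,"dz":0.3,"ax":0,"ay":0,"az":0,"claw":0}
    - {"dx":0,"dy":-0.2,"dz":0.38,"ax":0,"ay":0,"az":0,"claw":0}
    - {"dx":0,"dy":-0.21,"dz":0.45,"ax":0,"ay":0,"az":0,"claw":0}

```text
time: 10.3
position: [0.5113, 0.1987, 0.0636]
tool_rot: [-83.0, 89.6, -83.3]
ft_force: [-1.4, -0.8, 0.6]
opening: 0.003
```

Now the last few millimetres, slowly, to the end stop (predicted 0.518–0.520).

Request:
carry_out:
  plan:
    - {"dx":0,"dy":0,"dz":0.02,"ax":0,"ay":0,"az":0,"claw":0}
    - {"dx":0,"dy":0,"dz":0.04,"ax":0,"ay":0,"az":0,"claw":0}
    - {"dx":0,"dy":0,"dz":0.06,"ax":0,"ay":0,"az":0,"claw":0}
    - {"dx":0,"dy":0,"dz":0.075,"ax":0,"ay":0,"az":0,"claw":0}

```text
time: 10.8
position: [0.5182, 0.1987, 0.0635]
tool_rot: [-93.3, 89.6, -93.6]
ft_force: [-4.1, -0.9, 3.1]
opening: 0.004
```

Request:
carry_out:
  plan:
    - {"dx":0,"dy":0,"dz":0.01,"ax":0,"ay":0,"az":0,"claw":0}
    - {"dx":0,"dy":0,"dz":0.02,"ax":0,"ay":0,"az":0,"claw":0}

```text
time: 11.05
position: [0.5182, 0.1987, 0.0632]
tool_rot: [-116.3, 89.5, -116.5]
ft_force: [-8.3, -0.8, 4.2]
opening: 0.008
```

At the end stop (8 N, no further motion). I'll retreat clear and look.

Request:
carry_out:
  plan:
    - {"dx":0,"dy":0,"dz":-0.2,"ax":0,"ay":0,"az":0,"claw":0}
    - {"dx":0,"dy":0,"dz":-0.6,"ax":0,"ay":0,"az":0,"claw":0}
    - {"dx":-0.4,"dy":0,"dz":-0.9,"ax":0,"ay":0,"az":0,"claw":0}
    - {"dx":-0.9,"dy":0,"dz":-0.9,"ax":0,"ay":0,"az":0,"claw":0}
    - {"dx":-1,"dy":0,"dz":-0.9,"ax":0,"ay":0,"az":0,"claw":0}

```text
time: 11.68
position: [0.4315, 0.2015, 0.1673]
tool_rot: [-46.4, 89.7, -46.6]
ft_force: [0.7, 0.3, -0.2]
opening: 0.008
```

Request:
carry_out:
  plan:
    - {"dx":-0.2,"dy":0.4,"dz":-0.1,"ax":0,"ay":0,"az":0,"claw":0}
    - {"dx":-0.4,"dy":0.8,"dz":-0.2,"ax":0,"ay":0,"az":0,"claw":0}
    - {"dx":-0.5,"dy":1,"dz":-0.2,"ax":0,"ay":0,"az":0,"claw":0}

```text
time: 12.05
position: [0.4115, 0.3045, 0.2176]
tool_rot: [-22.6, 89.6, -22.7]
ft_force: [0.4, -0.5, -0.5]
opening: 0.005
```

Request:
carry_out:
  plan:
    - {"dx":0,"dy":0.4,"dz":-0.2,"ax":0,"ay":0,"az":0,"claw":0}
    - {"dx":0,"dy":0.8,"dz":-0.4,"ax":0,"ay":0,"az":0,"claw":0}
    - {"dx":0,"dy":1,"dz":-0.5,"ax":0,"ay":0,"az":0,"claw":0}

```text
time: 12.42
position: [0.3606, 0.4064, 0.2162]
tool_rot: [-23.5, 89.7, -23.4]
ft_force: [-0.1, 0.3, -0.1]
opening: 0.004
```

Request:
carry_out:
  plan:
    - {"dx":0,"dy":0.4,"dz":-0.2,"ax":0,"ay":0,"az":0,"claw":0}
    - {"dx":0,"dy":0.8,"dz":-0.4,"ax":0,"ay":0,"az":0,"claw":0}
    - {"dx":0,"dy":1,"dz":-0.5,"ax":0,"ay":0,"az":0,"claw":0}
    - {"dx":0,"dy":1,"dz":-0.5,"ax":0,"ay":0,"az":0,"claw":0}

```text
time: 12.92
position: [0.3098, 0.5069, 0.2149]
tool_rot: [-36.3, 89.7, -36.0]
ft_force: [0.3, -0.9, -0.3]
opening: 0.005
```

```bash
python3 st.py
python3 - <<'E'
from h import *
s=snap('top','t4.png')
a=cv2.imread('pics/t4.png'); b=cv2.imread('pics/top0.png')
cr=lambda a,k:cv2.convertScaleAbs(cv2.resize(a[125:245,150:280],None,fx=3,fy=3,interpolation=cv2.INTER_CUBIC),alpha=1.5)
d=cv2.absdiff(a,b); d=cv2.convertScaleAbs(d[85:325,80:480],alpha=3)
top=np.hstack([cr(a,0),cv2.resize(d,(400,240),)[:, :400] if 0 else np.vstack([d,np.zeros((120,400,3),np.uint8)])])
cv2.imwrite('pics/c4.png',top)
for n,P in dict(homeR=[.5465,.1185,.09],piv=[.5345,.2725,.085],tip0=[.5345,.1525,.078],tip3deg=[.5282,.1527,.078]).items():
    u,v=proj(s,P); print(n,((u-150+.33)*3).round(1),((v-125+.33)*3).round(1))
E
```

```text
12.925 [0.3098 0.5069 0.2149] [ 0.32 -0.86 -0.29]
[[ 0.004 -0.004  1.   ]
 [-0.003  1.     0.004]
 [-1.    -0.003  0.004]]
homeR 262.6 171.4
piv 80.0 177.4
tip0 222.9 186.8
tip3deg 222.1 194.0
```

View pics/c4.png

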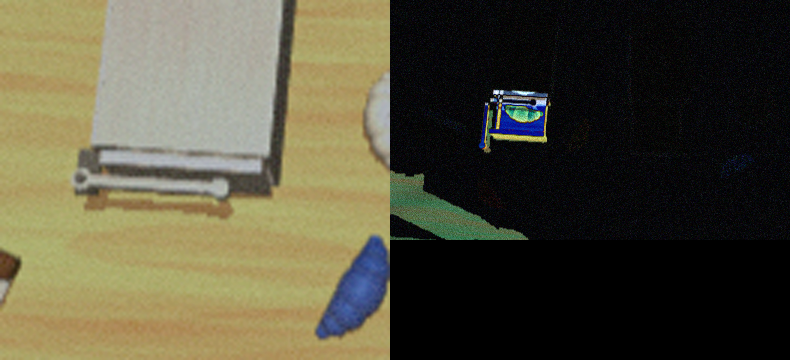

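The bar tip is at crop (221,188), against a prediction of (223,187) for angle 0. The drawer plate is at its home line. In the difference image only this unit and the arm changed.

```bash
python3 -c "
from plant import close_job
print(close_job())"
```

```text
the job is handed in; nothing more can be done
None
```

The drawer with the two croissants (left unit) is fully home and its swing bar lies flat across the front. I handed the job in at about 13 s of the 54 s, with the arm clear.

- **Drawer:** I pushed it in slowly with the shut fingertips. It stopped with the force rising to about 9 N, and its front edge then matched the predicted home edge to within 1 pixel. The stop came about 2 mm earlier than my finger-width estimate, which is within the calibration error.
- **Bar:** I swept it round until it reached its end stop at about 8 N. Its tip is within about 1 pixel of the position for angle 0, roughly half a degree.
- **Everything else:** comparing the top views from before and after shows change only at this unit and in the arm and its shadow. The empty drawer, its bar and the things on the bench stayed put. No check failed.

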